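Unlock the drug box and hold the key turned

ROBOT

A 6-joint arm with a two-finger parallel gripper is mounted at the origin on the work surface. World frame = base frame: x ahead of the robot, y to its left, z up, the work surface at z = 0. Lengths are in mm, angles in rad, forces in N, time in s.
With the tool pointing down it reaches from about 300 to 875 mm from the base axis. Payload 6.4 kg.
Tool frame: the origin (TCP) lies midway between the tips of the shut fingers; the grasp point (between the pads) lies grip_point_offset behind it (grip_point_offset is the distance from the TCP to the grasp point, in mm); z points along the fingers, y is the line along which they close (so a half turn about z gives the same grasp; the last joint's range is limited). The gripper opens to 88 mm and grips with 3 to 60 N. Pads are 18 mm wide; open, the fingers measure 123 mm over their backs; the gripper's body (75 mm by 187 mm) begins 45 mm behind the grasp point.
Start: joints at [-1.476, 0.181, 1.607, -0, 1.354, -0.206], TCP at [170.38, -549.192, 238.714] pointing down, gripper open.
Joint ranges: [-2.99, 2.99], [-0.89, 2.07], [0.3, 2.58], [-1.14, 4.28], [0, 2.63], [-3.12, 3.12]. Speed limits (rad/s): [2.57, 2.57, 3.01, 3.14, 3.14, 3.14].

INTERFACE

Orientations are given as a unit quaternion [x, y, z, w].
In Python, from rig import get_obs, capture, camera_info, job_done, grip_point_offset gives the robot as it stands.
- The arm moves only by the shell command python3 -m pendant 'ROWS' [OPENING] [FORCE]. ROWS is JSON, one flat list of numbers, 4 for each row, row after row: the shift along the tool's x, y, z as a fraction of full scale, then the turn about the tool's z as a fraction of full scale. A call has 1 to 12 rows; each row is the pose to reach, as a shift and turn from the pose commanded when the call began, along the tool's axes at that moment, turning the shorter way round; what a row does not reach only later rows make up. Full scale, the value 1, is 0.25 m for a shift and pi rad for a turn. A row lasts 1/10 s, in which the tool goes at most 50 mm and 8.59 degrees, less where a joint would pass 70% of its speed; a pose out of reach is approached as far as the arm can. A call with a number of a shift or a turn outside -1 to 1 is refused whole. A call with a gripper value outside its range is refused whole. OPENING is the closure, from -1 (fully open) to 1 (shut), so that 0 is half open, set as the call begins (- or left out, the last holds). The fingers move at their own pace and stop on an object; FORCE is the grip in N (left out, the last holds). Time passes only in rows, so rows that repeat a pose let the fingers close. It gives the time, the measured TCP pose, the force, the opening and the grip force at its end, in the units of the state.
- get_obs(): the state, without advancing time (a new reading comes with each control period).
- capture(name): name is "scene" or "top" or "wrist"; returns the picture (400x640x3 uint8, red, green, blue); there is no depth.
- camera_info(name): a dict with "mtx" (3x3 intrinsics, pixels), "R" (3x3) and "t" (3): a world point X has camera coordinates R X + t. Camera axes: x right, y down, z forward; pixel columns grow to the right and rows downward; lengths in mm; the calibration is good to about 2 mm. A picture is of the moment at which its call begins: read the wrist's pose just before it. camera_info takes no time and is no camera call; for the wrist camera it gives the pose at the moment of the call.
- job_done(): hands the job in; it is judged then, once.
The state is a dict: "time": time; "joints": joint angles; "joint_vel": joint speeds; "joint_torque": joint torques, N m; "tool_pos": TCP position; "tcp_rot": TCP orientation; "ft_force": force on the tool from outside, world axes, zero at the start; "moment": the same for the moment, N m; "finger_gap": opening from 0.0 (shut) to 1.0 (fully open); "gripper_force": force on a finger pad.
Only numpy, scipy, OpenCV 4.12 (cv2) and the standard library are available. Lean on these libraries where they do the work, as an engineer would, in place of code of your own. Each camera call takes 0.05 s, during which the arm holds its last target. There are 200 camera calls.

TASK

Unlock the green-lidded emergency-drug box for a colleague who is about to lift its lid: slide the dust shutter fully open to bare the keyhole, take the red-headed key out of the key block, push it fully home in the lock, easing or wiggling it past the sticky pins rather than forcing it, and turn it a quarter turn clockwise (seen from above). The lock springs back, so finish while still gripping the key and holding it turned. Leave the blue and yellow keys and everything else on the counter as they are.

Things in the scene. Friction and masses are not known exactly. Their poses are not given: they have to be found in the camera images.
- drugbox: Lock box fixed on the counter's left or right, 220 (x) by 300 (y) by 90 mm high, green lid with a white cross. Origin: centre of its underside. Its lock is near the front (-x) edge, 65 mm before the centre, on a steel plate whose face is 93 mm up; 5 mm high guide rails run along y 18.5 mm before and behind the lock's centre. A folded handle, 11 mm high, lies on the lid 83 mm behind the lock.
- lock_face (a point): Fixed point: centre of the lock's face, 93 mm above the counter, axes as the box's. The keyhole, bared when the shutter is open, is a black slot in a brass plug 24 mm across. With the lock at rest its long side runs along the box's x. Slot 13.6 mm long, 5.1 mm wide, 30 mm deep, its long sides countersunk to 10 mm width at the face.
- keyway (a point): Fixed point inside the slot, 14 mm below the lock's face, at the middle one of three sprung, sticky pins. They stand 2.8 mm into the slot from its short ends, 9, 14 and 19 mm deep; the key's pointed tip pushes them aside against a push of 3 to 15 N. Where it sticks, rocking it under 1 mm along the slot's long side or 2 degrees about the vertical helps.
- lock_plug (a joint): Turn of the lock's plug, rad: 0 at rest, growing as it turns clockwise seen from above, stop at 1.65 (95 degrees). A spring returns it: 0.015 N m at rest to 0.05 N m at the stop. The key has about 0.1 rad of play in the slot and may twist a little in the grip, so the hand must turn 0.1 to 0.2 rad further than the plug.
- shutter (a joint): Dust shutter's travel, m: 0 covers the keyhole, 0.042 is fully open (stop); it slides along the box's +y (to the box's left), starts within 6 mm of shut, stays where it is left and takes about 2 N.
- shutter_lug (a point): Centre of the top of the shutter's black lug, axes as the box's, moving with the shutter. Lug 18 mm (x) by 8 mm (y) by 12 mm high, on the bare-metal shutter plate (34 by 34 by 2 mm, its top 2.5 mm over the lock's face). Shut, the lug stands 12 mm to the left (+y) of the lock's centre, its top 14.5 mm over the lock's face. Pinch it across y, or push it.
- keyblock: Aluminium block, 50 (x) by 170 (y) by 45 mm high, fixed to the counter on the other side from the box. Origin: centre of its underside. Three slots in its top at y = -55, 0 and +55 mm, each 5.7 mm (x) by 13.8 mm (y) by 38 mm deep; an upright key stands in each, its x along the block's y. Which key is in which slot varies.
- key_red: The box's key, with a red head. Origin: on its axis, at the underside of its steel shoulder (18 by 7 by 6 mm); z up the key, x along its width, y across its thickness. Blade 12 (x) by 3.9 (y) mm, reaching 30 mm below the origin, the last 8 mm tapering to a point. Either way round fits. In the block the origin is 45 mm above the counter; fully home, it is on the lock's face. 20 to 45 g.
- key_head (a point): Centre of the red plastic head of the key, 24 mm above the key's origin, axes as the key's: 28 mm (x) by 10 mm (y) by 36 mm high (6 to 42 mm above the key's origin). Grip it across y.
- key_blue: Another key of the same shape, blue head, in the block: leave it there.
- key_yellow: Another key of the same shape, yellow head, in the block: leave it there.
- marker: Green-capped marker pen, 125 mm long, 13 mm thick, lying before the key block: leave alone. Origin: underside.
- mug: White mug, 80 mm across, 92 mm high, standing behind the key block: leave alone. Origin: centre of its underside.
- tape_roll: Roll of tape, 72 mm across, 19 mm high, on the rear left of the box's lid: leave alone. Origin: centre of its underside.
- glasses: Protective glasses, 136 mm wide, 44 mm high, on the left near the front edge: leave alone. Origin: underside.
- disinfectant: White bottle, 72 mm across, 180 mm high, on the right of the counter: leave alone. Origin: centre of its underside.
- carton: Blue and white carton, 100 by 160 by 75 mm, on the left of the counter: leave alone. Origin: centre of its underside.

How it is judged (in metres and radians):
On the way, in this order (a step that is already met when the one before it is completed fails the run):
1. the shutter is fully open (value of joint shutter above 0.036 m), for 0.2 s.
2. the red key is fully home in the lock, not yet turned (z of key_red in the frame of lock_face below 0.003 m and horizontal distance between key_red and lock_face below 0.004 m and value of joint lock_plug below 0.4 rad), for 0.1 s.
3. the key has turned the lock a quarter turn clockwise (value of joint lock_plug above 1.31 rad), for 0.2 s.
At the end, for the whole second after the job is handed in: The gripper, pressing on the red key with over 2 N, holds it home (shoulder within 3 mm of the lock face, 4 mm of its centre, upright within 0.15 rad) with the plug still and turned at least 75 degrees (1.31 rad) clockwise, and the shutter is open (at least 36 of 42 mm) (value of joint lock_plug above 1.31 rad and velocity of joint lock_plug between -0.3 and 0.3 rad/s and z of key_red in the frame of lock_face below 0.003 m and horizontal distance between key_red and lock_face below 0.004 m and angle between key_red's own z axis and vertical below 0.15 rad and contact force between the fingers and key_red above 2 N and value of joint shutter above 0.036 m); the arm keeps its last pose, push and grip.
It fails at once if the key is forced (more than 45 N between key and box) (contact force between key_red and drugbox above 45 N).
It fails at once if another key is moved (more than 10 mm) (distance of any of key_blue, key_yellow from where it was at the start of the episode above 0.01 m).
It fails at once if something else on the counter or the lid is moved (more than 20 mm) (distance of any of marker, mug, tape_roll, glasses, disinfectant, carton from where it was at the start of the episode above 0.02 m).
It also fails if it takes over 61 s, if anything falls off the work surface, if the arm or the gripper's body presses on something with over 40 N, if the wrist force passes 120 N, or if a joint passes its speed limit or range.

## Working session

There is one attempt and no reset: what is moved stays moved. The work goes in short steps, Python scripts to look and compute and a shell command to move; the robot and the scene stay as the last step left them, time stands still between calls to the robot, and variables do not carry over. Pictures are saved under pics/ and viewed, at most 10 in all, crops included, and the job is handed in when it is done.

```bash
ls; mkdir -p pics; python3 - <<'E'
from rig import *
import cv2
print(get_obs(), grip_point_offset)
for n in("scene","top"):
    i=capture(n); cv2.imwrite(f"pics/{n}0.png",i[:,:,::-1])
    c=camera_info(n); print(n,c)
print(camera_info("wrist"))
E
```

```text
pics
{'time': 0.0, 'joints': array([-1.47629639e+00,  1.81550861e-01,  1.60797890e+00,  6.11801239e-06,
        1.35380265e+00, -2.06301182e-01]), 'joint_vel': array([ 0.00259792,  0.00156281,  0.00030969, -0.00095943, -0.00060854,
        0.0001736 ]), 'joint_torque': array([ 1.36453356e-03, -4.33867300e+01, -3.41850936e+01,  7.04165432e-02,
        3.86435667e-02, -1.48717077e-04]), 'tool_pos': array([ 170.33125888, -548.64107075,  237.81868811]), 'tcp_rot': array([ 9.88710865e-01,  1.49833472e-01,  5.15833532e-05, -8.68350974e-04]), 'ft_force': array([-0.13205399,  0.05614704,  0.11693784]), 'moment': array([-0.00173762,  0.03051129,  0.03139277]), 'gripper_force': 0.0, 'finger_gap': 1.0007049756488133} 18.700000000000003
scene {'mtx': array([[476.46993489,   0.        , 315.52542201],
       [  0.        , 476.46993489, 198.27324572],
       [  0.        ,   0.        ,   1.        ]]), 'R': array([[ 0.52092923,  0.85355371, -0.00887711],
       [ 0.55596897, -0.34716592, -0.75523131],
       [-0.64771232,  0.38848667, -0.65539825]]), 't': array([-275.80019759, -247.49670231, 1786.47282328])}
top {'mtx': array([[436.89696354,   0.        , 321.99654735],
       [  0.        , 436.89696354, 199.02170726],
       [  0.        ,   0.        ,   1.        ]]), 'R': array([[ 0.02460193, -0.99968461,  0.00504176],
       [-0.99414873, -0.02499569, -0.10508817],
       [ 0.10518105, -0.00242689, -0.99445013]]), 't': array([ -35.02546233,  545.59704724, 1690.86771804])}
{'mtx': array([[348.99633174,   0.        , 324.54049431],
       [  0.        , 348.99633174, 194.25126769],
       [  0.        ,   0.        ,   1.        ]]), 'R': array([[ 2.96275983e-01, -9.55102235e-01, -5.13076628e-04],
       [-9.20293231e-01, -2.85621735e-01,  2.67358550e-01],
       [-2.55501295e-01, -7.87397364e-02, -9.63596981e-01]]), 't': array([-575.77473643,  -37.0050293 ,  388.24135527])}
```

```bash
python3 - <<'E'
import cv2
for n in("scene","top"):
    cv2.imwrite(f"pics/{n}0b.png",cv2.resize(cv2.imread(f"pics/{n}0.png"),(800,500),interpolation=cv2.INTER_CUBIC))
E
```

```text
(no output)
```

View pics/top0b.png

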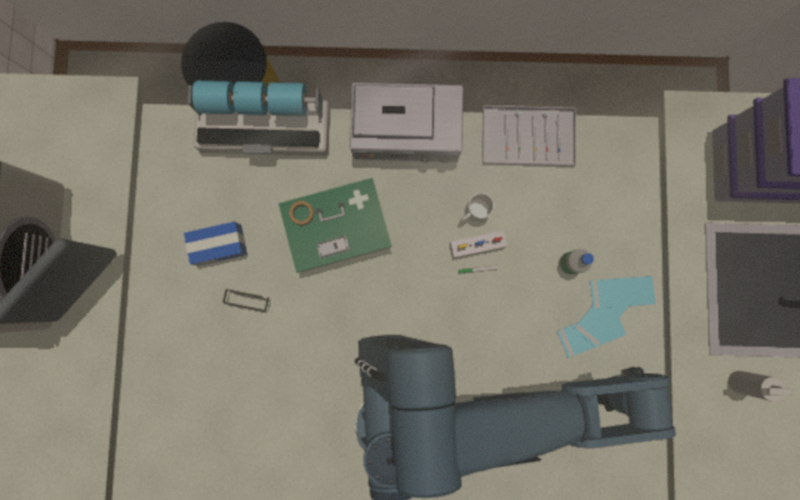

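The top view shows the box at about (335,225), rotated slightly anticlockwise, with the lock plate at (333,246). The key block is at (478,245), and its red key is the rightmost. I'll enlarge both.

```bash
python3 - <<'E'
import cv2,numpy as np
i=cv2.imread("pics/top0.png")
a=cv2.resize(i[140:220,220:320],(800,640),interpolation=cv2.INTER_CUBIC)[:600]
a=cv2.resize(i[135:220,220:330],None,fx=4.6,fy=4.6,interpolation=cv2.INTER_CUBIC)
b=cv2.resize(i[180:220,355:410],None,fx=5,fy=5,interpolation=cv2.INTER_CUBIC)
o=np.zeros((600,800,3),np.uint8);o[:a.shape[0],:a.shape[1]]=a;o[395:395+b.shape[0],520:520+b.shape[1]]=b
cv2.imwrite("pics/c1.png",o)
E
```

```text
(no output)
```

View pics/c1.png

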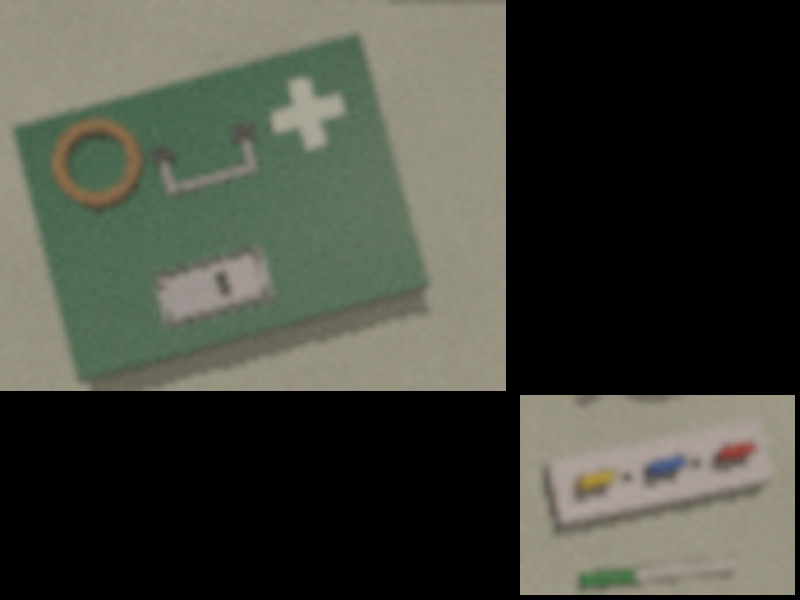

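The crop shows the lid corners at (14,127), (358,34), (428,285) and (80,382), with the lug at (223,283). The key heads are yellow (595,483), blue (665,468) and red (736,454).

```bash
cat > h.py <<'E'
import numpy as np, cv2
from rig import *
from scipy.spatial.transform import Rotation as Ro
def onplane(c,px,z):
    d=np.linalg.solve(c["mtx"]@c["R"],np.array([px[0],px[1],1.])); o=-c["R"].T@c["t"]
    return o+d*(z-o[2])/d[2]
def tool(P,yaw=None):
    "fractions for moving TCP to world P, and turn so tool y lies along world direction angle yaw (mod pi)"
    o=get_obs(); R=Ro.from_quat(o["tcp_rot"]).as_matrix()
    s=R.T@(np.array(P)-o["tool_pos"])/250; t=None
    if yaw is not None:
        y=R.T@[np.cos(yaw),np.sin(yaw),0]; t=np.arctan2(-y[0],y[1]); t=(t+np.pi/2)%np.pi-np.pi/2; t/=np.pi
    return np.round(s,4),t
E
python3 - <<'E'
from h import *
c=camera_info("top")
A=[onplane(c,(220+u/4.6,135+v/4.6),90) for u,v in[(14,127),(358,34),(428,285),(80,382)]]
A=np.array(A);print(A.round(1),A.mean(0).round(1))
ey=(A[0]-A[1])+(A[3]-A[2]);ex=A[0]-A[3]+A[1]-A[2]
print("yaw from y",np.degrees(np.arctan2(-ey[0],ey[1])),"x",np.degrees(np.arctan2(ex[1],ex[0])),np.linalg.norm(ey)/2,np.linalg.norm(ex)/2)
a=np.arctan2(-ey[0],ey[1]);ex=np.array([np.cos(a),np.sin(a),0]);ey=np.array([-ex[1],ex[0],0])
m=A.mean(0);print("lock",m-65*ex);L=onplane(c,(220+223/4.6,135+283/4.6),107)
print("lug",L,"rel",(L-(m-65*ex))@ex,(L-(m-65*ex))@ey)
K=[onplane(c,(355+(u-520)/5,180+(v-395)/5),87) for u,v in[(595,481),(665,467),(736,453)]];K=np.array(K)
print(K.round(1));d=K[0]-K[2];print(np.degrees(np.arctan2(-d[0],d[1])),np.linalg.norm(d))
B=np.array([onplane(c,(355+(u-520)/5,180+(v-395)/5),45) for u,v in[(547,465),(765,420),(778,480),(560,522)]]);print(B.round(1),B.mean(0))
# suggested: above red key
print(tool(K[2]+[-40,0,150],None), tool(K[2],np.arctan2(-d[1],-d[0])+np.pi/2))
E
```

```text
[[670.3 360.5  90. ]
 [756.5  77.   90. ]
 [546.9  12.9  90. ]
 [459.6 296.2  90. ]] [608.3 186.6  90. ]
yaw from y 17.012894025214116 x 17.000234092626094 296.3316946431385 219.7665520866193
lock [546.17110899 167.62784973  90.        ]
lug [542.41910634 179.94127529 107.        ] rel 0.014936082706921372 12.872363800613696
[[ 551.7 -203.8   87. ]
 [ 563.8 -257.    87. ]
 [ 575.9 -311.    87. ]]
12.706235070503284 109.95268623659129
[[ 568.1 -170.9   45. ]
 [ 607.9 -341.1   45. ]
 [ 560.8 -351.5   45. ]
 [ 523.6 -181.7   45. ]] [ 565.09839278 -261.26863318   45.        ]
(array([ 1.6782, -0.4747,  0.0049]), None) (array([ 1.8309, -0.4264,  0.6049]), np.float64(-0.47483481184087334))
```

```bash
python3 -m pendant '[0.76,-0.78,0,0,0.76,-0.78,0,0,0.76,-0.78,0,0,0.76,-0.78,0,0,0.76,-0.78,0,0,0.76,-0.78,0,0]' 0.1 20; python3 -m pendant '[0.76,-0.78,0,0,0.76,-0.78,0,0,0.76,-0.78,0,0,0.76,-0.78,0,0,0.76,-0.78,0,0,0.76,-0.78,0,0]'; python3 - <<'E'
from h import *
print(tool([542,180,240],np.radians(107)))
E
```

```text
time: 0.7
tool_pos: [295.0, -303.0, 238.2]
tcp_rot: [0.989, 0.151, 0.0, -0.001]
ft_force: [-0.3, 0.2, 0.7]
finger_gap: 0.48
gripper_force: 0.0
time: 1.3
tool_pos: [418.4, -60.6, 238.6]
tcp_rot: [0.988, 0.151, 0.0, -0.0]
ft_force: [-0.9, -0.3, -0.2]
finger_gap: 0.449
gripper_force: 0.0
(array([ 0.7598, -0.7704, -0.0046]), np.float64(0.002354663635573699))
```

```bash
python3 -m pendant '[0.76,-0.77,0.1,0,0.76,-0.77,0.1,0,0.76,-0.77,0.1,0,0.76,-0.77,0.1,0,0.76,-0.77,0.1,0,0.76,-0.77,0.1,0,0.76,-0.77,0.1,0,0.76,-0.77,0.1,0]'; python3 - <<'E'
from h import *
c=camera_info("wrist"); i=capture("wrist")
cv2.imwrite("pics/w1.png",cv2.resize(i[:,:,::-1],(800,500),interpolation=cv2.INTER_CUBIC))
np.savez("w1.npz",**c)
for P in([542.4,180,107.5],[546.2,167.6,93]):
    u=c["mtx"]@(c["R"]@np.array(P)+c["t"]);print(u[:2]/u[2]*1.25)
print(get_obs()["tool_pos"])
E
```

```text
time: 2.1
tool_pos: [541.6, 175.9, 213.0]
tcp_rot: [0.989, 0.15, -0.001, 0.0]
ft_force: [-0.0, 0.5, -1.0]
finger_gap: 0.449
gripper_force: 0.0
[397.10000367 236.44642145]
[418.1845061  230.63019356]
[541.6015003  175.31610015 213.30527302]
```

View pics/w1.png

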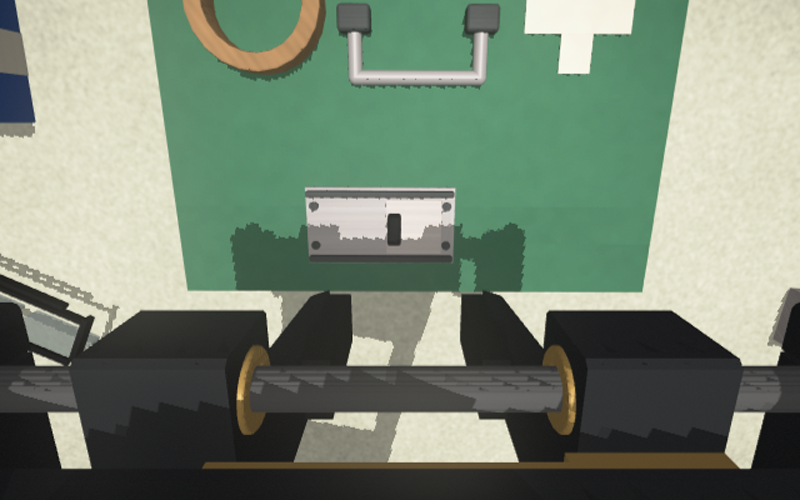

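The wrist view shows the lug spanning (387–401, 213–246), the rails' outer edges at v≈188 and 261, and the front lid corners at (188,291) and (643,291).

```bash
python3 - <<'E'
from h import *
c=dict(np.load("w1.npz"));print("cam",(-c["R"].T@c["t"]).round(1))
f=lambda u,v,z:onplane(c,(u/1.25,v/1.25),z)
a,b=f(188,291,90),f(643,291,90);print(a,b,np.linalg.norm(a-b));d=a-b;y=np.arctan2(-d[0],d[1]);print(np.degrees(y))
m=(a+b)/2;ex=np.array([np.cos(y),np.sin(y),0]);print("lock from front edge",m+45*ex)
for n,q in dict(lugtop=f(394,228,107.5),lugfar=f(394,213,107.5),lugnear=f(394,245,107.5),railfar=f(380,188,98),railnear=f(380,262,98),rl=f(305,224,93),rr=f(455,224,93)).items():
    r=q-m-45*ex;print(n,q.round(1),(r@ex).round(1),(r@[-ex[1],ex[0],0]).round(1))
E
```

```text
cam [607.1 195.1 358.6]
[461.34961545 299.73051249  90.        ] [550.49305463  13.04363799  90.        ] 300.22644247785826
17.272745498290675
lock from front edge [548.89193166 169.7485058   90.        ]
lugtop [546.8 183.3 107.5] 2.0 13.5
lugfar [555.5 185.9 107.5] 11.1 13.5
lugnear [536.8 180.2 107.5] -8.5 13.6
railfar [565.6 198.   98. ] 24.4 22.0
railnear [520.9 184.8  98. ] -22.3 22.7
rl [529.3 236.4  93. ] 1.0 69.5
rr [557.1 146.9  93. ] 1.1 -24.2
```

```bash
python3 - <<'E'
from h import *
print(tool([546,183,99],np.radians(107.1)),get_obs()["finger_gap"])
E
```

```text
(array([ 0.0265, -0.0242,  0.4572]), np.float64(0.000722951827604541)) 0.4491197524955408
```

```bash
python3 -m pendant '[0.027,-0.024,0.2,0,0.027,-0.024,0.36,0,0.027,-0.024,0.44,0,0.027,-0.024,0.452,0,0.027,-0.024,0.457,0,0.027,-0.024,0.457,0]'; python3 -m pendant '[0,0,0,0,0,0,0,0,0,0,0,0,0,0,0,0,0,0,0,0,0,0,0,0]' 1 20
```

```text
time: 2.75
tool_pos: [548.1, 183.2, 101.3]
tcp_rot: [0.989, 0.149, 0.001, 0.0]
ft_force: [-0.6, -0.4, -0.6]
finger_gap: 0.451
gripper_force: 0.0
time: 3.35
tool_pos: [547.0, 184.0, 99.8]
tcp_rot: [0.989, 0.15, 0.0, -0.0]
ft_force: [-1.2, 1.6, 3.7]
finger_gap: 0.088
gripper_force: 20.0
```

```bash
python3 -m pendant '[0,-0.03,0,0,0,-0.06,0,0,0,-0.09,0,0,0,-0.12,0,0,0,-0.14,0,0,0,-0.15,0,0,0,-0.16,0,0,0,-0.16,0,0,0,-0.16,0,0]'; python3 -m pendant '[0,-0.004,0,0,0,-0.008,0,0,0,-0.012,0,0,0,-0.012,0,0]'
```

```text
time: 4.25
tool_pos: [535.1, 222.9, 99.8]
tcp_rot: [0.989, 0.15, 0.0, -0.0]
ft_force: [-0.4, 0.2, 5.2]
finger_gap: 0.088
gripper_force: 20.0
time: 4.65
tool_pos: [534.6, 224.3, 99.8]
tcp_rot: [0.989, 0.15, 0.0, 0.001]
ft_force: [0.4, -5.1, 5.3]
finger_gap: 0.087
gripper_force: 20.0
```

```bash
python3 -m pendant '[0,0,0,0,0,0,0,0,0,0,0,0]' 0.1 20; python3 -m pendant '[0,0,-0.15,0,0,0.1,-0.35,0,0,0.16,-0.45,0,0,0.16,-0.45,0,0,0.16,-0.45,0]';  python3 - <<'E'
from h import *
c=camera_info("wrist"); i=capture("wrist")
np.savez("w2.npz",**c)
cv2.imwrite("pics/w2.png",cv2.resize(i[100:240,200:420,::-1],(800,509),interpolation=cv2.INTER_CUBIC))
print(get_obs()["tool_pos"])
E
```

```text
time: 4.95
tool_pos: [533.4, 225.2, 98.8]
tcp_rot: [0.989, 0.15, -0.001, -0.0]
ft_force: [-0.4, -0.1, 0.5]
finger_gap: 0.335
gripper_force: 0.0
time: 5.45
tool_pos: [546.1, 186.7, 212.2]
tcp_rot: [0.989, 0.149, 0.0, -0.0]
ft_force: [-0.5, -0.6, -1.3]
finger_gap: 0.451
gripper_force: 0.0
[545.14536805 186.84974279 210.86011003]
```

View pics/w2.png

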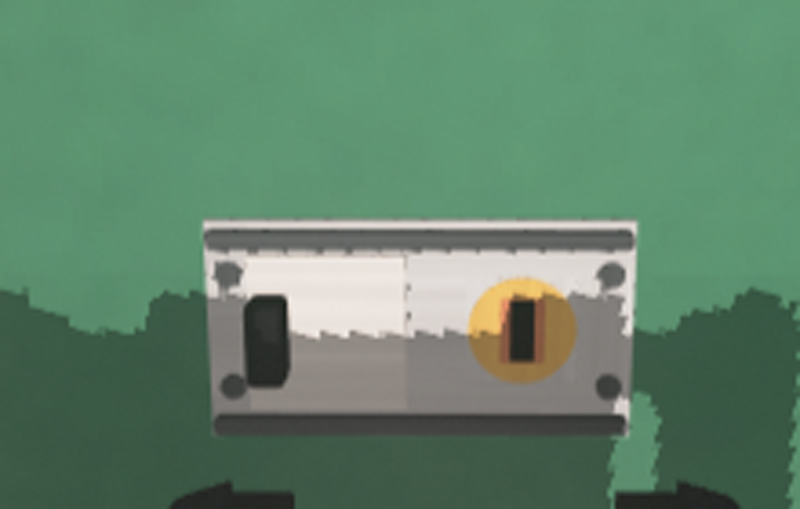

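The shutter is fully open. The plug is centred at (523,330) in the crop, and the slot at (522,329) runs along the box's x. The lug's top is at about (266,338).

```bash
python3 - <<'E'
from h import *
c=dict(np.load("w2.npz"))
k=220/800
f=lambda u,v,z:onplane(c,(200+u*k-.36,100+v*k-.36),z)
P=f(522.5,330,93);L=f(266,340,107.5);print("plug",P,"lug",L)
y=np.radians(17.1);ey=np.array([-np.sin(y),np.cos(y),0]);ex=np.array([np.cos(y),np.sin(y),0])
print((L-P)@ey,(L-P)@ex, "lug tcp minus cam",(np.array([534.5,224.5,0])-L)@ey)
a,b=f(206,239,98),f(634,239,98);print(np.degrees(np.arctan2((b-a)[1],(b-a)[0]))+90)
a,b=f(215,425,98),f(626,425,98);print(np.degrees(np.arctan2((b-a)[1],(b-a)[0]))+90)
# to block look pose: above red key, tool y yaw 12.7
print(tool([576,-311,215],np.radians(12.7)))
E
```

```text
plug [548.71624331 170.50347649  93.        ] lug [534.62240568 221.91535545 107.5       ]
53.283271394898534 1.6463740540459746 lug tcp minus cam 2.5063774079051044
17.18649757254397
17.179836955643168
(array([-0.4719,  1.9386, -0.0171]), np.float64(-0.4748470985083109))
```

```bash
python3 -m pendant '[-0.236,0.97,0,0,-0.236,0.97,0,0,-0.236,0.97,0,-0.05,-0.236,0.97,0,-0.1,-0.236,0.97,0,-0.15,-0.236,0.97,0,-0.2,-0.236,0.97,0,-0.2,-0.236,0.97,0,-0.2]';  python3 - <<'E'
from h import *
print(tool([576,-311,215],np.radians(12.7)))
E
```

```text
time: 6.3
tool_pos: [560.3, -62.1, 209.6]
tcp_rot: [0.894, 0.448, -0.001, -0.002]
ft_force: [-0.5, 0.2, 0.8]
finger_gap: 0.451
gripper_force: 0.0
(array([-0.7598,  0.6462, -0.0233]), np.float64(-0.2748939278891448))
```

```bash
python3 -m pendant '[-0.76,0.646,-0.02,-0.275,-0.76,0.646,-0.02,-0.275,-0.76,0.646,-0.02,-0.275,-0.76,0.646,-0.02,-0.275,-0.76,0.646,-0.02,-0.275,-0.76,0.646,-0.02,-0.275,-0.76,0.646,-0.02,-0.275,-0.76,0.646,-0.02,-0.275,-0.76,0.646,-0.02,-0.275]';  python3 - <<'E'
from h import *
c=camera_info("wrist"); i=capture("wrist")
np.savez("w3.npz",**c)
cv2.imwrite("pics/w3.png",cv2.resize(i[:,:,::-1],(800,500),interpolation=cv2.INTER_CUBIC))
print(get_obs()["tool_pos"],tool([576,-311,215],np.radians(12.7)))
for z in(87,45):
    u=c["mtx"]@(c["R"]@np.array([576,-311,z])+c["t"]);print(u[:2]/u[2]*1.25)
E
```

```text
time: 7.2
tool_pos: [577.3, -309.4, 216.4]
tcp_rot: [0.625, 0.781, 0.0, -0.001]
ft_force: [-0.0, -0.6, -0.2]
finger_gap: 0.451
gripper_force: 0.0
[ 577.38959856 -309.53528574  216.6795795 ] (array([-0.0045, -0.0067,  0.0067]), np.float64(6.118784095062173e-05))
[404.0788276  231.24961541]
[404.37047129 217.62140977]
```

View pics/w3.png

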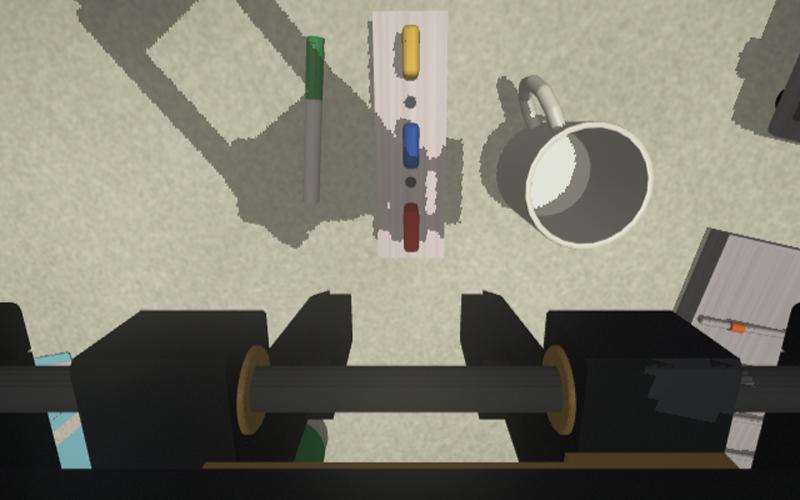

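The red key's top is at (404–419, 203–251), centred at about (411,229). It sits roughly 2–3 mm to the +tool-y side and is well aligned in yaw.

```bash
python3 -m pendant '[0,0.009,0.2,0,0,0.009,0.4,0,0,0.009,0.56,0,0,0.009,0.62,0,0,0.009,0.64,0,0,0.009,0.648,0,0,0.009,0.648,0,0,0.009,0.648,0]'; python3 -m pendant '[0,0,0,0,0,0,0,0,0,0,0,0,0,0,0,0,0,0,0,0]' 1 5
```

```text
time: 8.05
tool_pos: [580.7, -311.8, 57.4]
tcp_rot: [0.624, 0.781, 0.0, 0.002]
ft_force: [0.0, 0.2, 0.7]
finger_gap: 0.452
gripper_force: 0.0
time: 8.55
tool_pos: [579.7, -310.8, 55.1]
tcp_rot: [0.624, 0.781, 0.0, 0.0]
ft_force: [2.0, 0.7, 0.3]
finger_gap: 0.118
gripper_force: 5.0
```

```bash
python3 -m pendant '[0,0.002,0,0,0,0.002,0,0,0,0.002,0,0]' 1 40; python3 -m pendant '[0,0,-0.04,0,0,0,-0.1,0,0,0,-0.16,0,0,0,-0.3,0,0,0,-0.44,0,0,0,-0.5,0,0,0,-0.5,0,0,0,-0.5,0]';  python3 - <<'E'
from h import *
print(tool([548,172.5,180.],np.radians(107.1)))
E
```

```text
time: 8.85
tool_pos: [579.9, -310.8, 55.0]
tcp_rot: [0.624, 0.781, 0.0, 0.0]
ft_force: [0.5, -0.6, 1.2]
finger_gap: 0.112
gripper_force: 40.0
time: 9.65
tool_pos: [579.2, -310.5, 179.3]
tcp_rot: [0.624, 0.781, -0.0, -0.001]
ft_force: [-0.1, 1.1, -0.3]
finger_gap: 0.114
gripper_force: 40.0
(array([ 1.912e+00,  3.037e-01, -1.800e-03]), np.float64(0.47570024543643624))
```

```bash
python3 -m pendant '[0.956,0.152,0,-0.26,0.956,0.152,0,-0.26,0.956,0.152,0,-0.26,0.956,0.152,0,-0.26,0.956,0.152,0,-0.26,0.956,0.152,0,-0.26,0.956,0.152,0,-0.26]';  python3 - <<'E'
from h import *
print(tool([548,172.5,180.],np.radians(107.1)),get_obs()["joints"])
E
```

```text
time: 10.35
tool_pos: [562.8, -67.4, 177.7]
tcp_rot: [0.261, 0.965, 0.0, -0.002]
ft_force: [-0.1, -1.2, 1.0]
finger_gap: 0.107
gripper_force: 40.0
(array([ 0.5352,  0.7989, -0.0079]), np.float64(-0.26331047967284776)) [-3.28522001e-01  2.26949753e-01  1.68165207e+00 -2.26523891e-04
  1.23704084e+00 -1.37047697e+00]
```

```bash
python3 - <<'E'
from h import *
print(tool([576.7,181.3,160.],np.radians(107.1)))
E
python3 -m pendant '[0.45,0.89,0.06,-0.2633,0.45,0.89,0.06,-0.2633,0.45,0.89,0.06,-0.2633,0.45,0.89,0.06,-0.2633,0.45,0.89,0.06,-0.2633,0.45,0.89,0.06,-0.2633,0.45,0.89,0.06,-0.2633,0.45,0.89,0.06,-0.2633]';  python3 - <<'E'
from h import *
print(tool([576.7,181.3,160.],np.radians(107.1)))
E
```

```text
(array([0.4535, 0.8873, 0.0717]), np.float64(-0.26331047967284776))
time: 11.15
tool_pos: [579.8, 178.4, 163.7]
tcp_rot: [-0.145, 0.989, -0.0, -0.001]
ft_force: [-0.9, -0.3, 0.2]
finger_gap: 0.112
gripper_force: 40.0
(array([0.0084, 0.0145, 0.0149]), np.float64(-0.0023998591362937344))
```

```bash
python3 -m pendant '[0.008,0.013,0.014,-0.002,0.008,0.013,0.014,-0.002,0.008,0.013,0.014,-0.002,0.008,0.013,0.014,-0.002]';  python3 - <<'E'
from h import *
c=camera_info("wrist"); i=capture("wrist")
np.savez("w4.npz",**c)
cv2.imwrite("pics/w4.png",cv2.resize(i[80:300,180:460,::-1],(760,597),interpolation=cv2.INTER_CUBIC))
print(get_obs()["tool_pos"],tool([548,172.5,160.],np.radians(107.1)))
E
```

```text
time: 11.55
tool_pos: [577.4, 181.6, 161.6]
tcp_rot: [-0.15, 0.989, -0.0, 0.0]
ft_force: [-0.1, -0.8, 0.1]
finger_gap: 0.11
gripper_force: 40.0
[577.38839028 181.70942947 161.66793083] (array([ 0.1232, -0.0004,  0.0066]), np.float64(0.0007275260236321231))
```

View pics/w4.png

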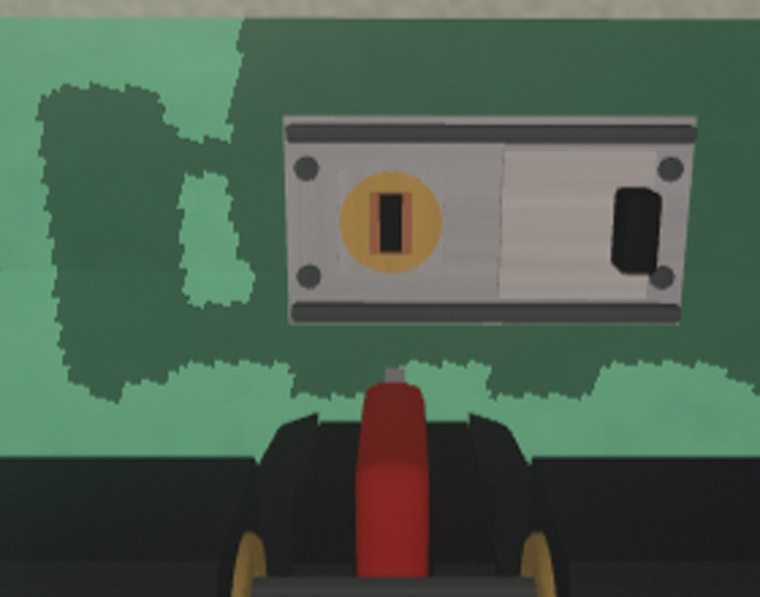

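The image shows the slot at (391,223) in the crop. The key's red head near-end bottom edge is at (394,384) and the steel shoulder's bottom edge is at (395,368).

```bash
python3 - <<'E'
from h import *
c=dict(np.load("w4.npz"));k=280/760
f=lambda u,v,z:onplane(c,(180+u*k-.3,80+v*k-.3),z)
o=get_obs();T=o["tool_pos"];y=np.radians(17.15);ex=np.array([np.cos(y),np.sin(y),0]);ey=np.array([-ex[1],ex[0],0])
S=f(391,222.5,93)
H=f(394,384,T[2]-4)+14*ex; Q=f(395,368,T[2]-10)+9*ex
L=f(634,231,107.5)
for n,q in dict(slot=S,headaxis=H,shoulderaxis=Q,lug=L).items(): print(n,q.round(1),"rel tcp ex,ey",((q-T)@ex).round(2),((q-T)@ey).round(2))
print("lug-slot",(L-S)@ex,(L-S)@ey)
print(Ro.from_quat(o["tcp_rot"]).as_matrix().T@c["R"].T)
E
```

```text
slot [548.6 170.7  93. ] rel tcp ex,ey -30.74 -2.07
headaxis [576.9 180.2 157.7] rel tcp ex,ey -0.88 -1.35
shoulderaxis [571.4 178.6 151.7] rel tcp ex,ey -6.66 -1.18
lug [532.5 220.1 107.5] rel tcp ex,ey -31.54 49.93
lug-slot -0.8064197624151728 52.00492632762773
[[-3.27250670e-04 -9.64121147e-01 -2.65462439e-01]
 [ 9.99999484e-01 -6.02936355e-05 -1.01377857e-03]
 [ 9.61399662e-04 -2.65462634e-01  9.64120670e-01]]
```

```bash
python3 -m pendant '[0.06,-0.0024,0,0,0.12,-0.0024,0,0,0.12,-0.0024,0.04,0,0.12,-0.0024,0.08,0,0.12,-0.0024,0.096,0,0.12,-0.0024,0.096,0,0.12,-0.0024,0.096,0,0.12,-0.0024,0.096,0]';  python3 - <<'E'
from h import *
o=get_obs();print(o["tool_pos"],o["ft_force"],o["moment"])
c=camera_info("wrist"); i=capture("wrist")
np.savez("w5.npz",**c)
cv2.imwrite("pics/w5.png",cv2.resize(i[100:300,190:450,::-1],(780,600),interpolation=cv2.INTER_CUBIC))
E
```

```text
time: 12.4
tool_pos: [549.2, 172.7, 137.7]
tcp_rot: [-0.15, 0.989, 0.0, 0.0]
ft_force: [-0.7, 0.1, -0.3]
finger_gap: 0.111
gripper_force: 40.0
[549.15136732 172.71721803 137.65615726] [-0.66518346  0.10581436 -0.30031588] [ 0.04100967 -0.15799485 -0.03468331]
```

View pics/w5.png

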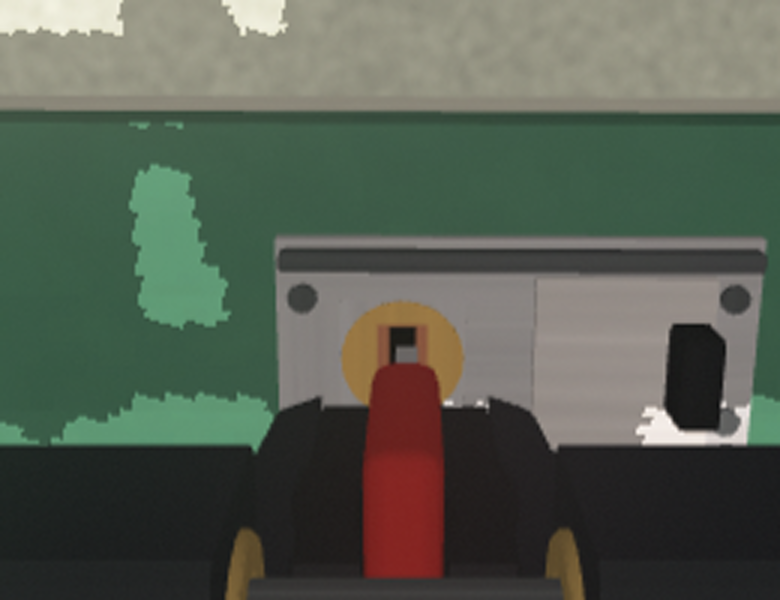

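The blade shows at (396–417, v≈347 top edge) over the slot (390–416, top edge 325). The plug is centred at (402.5,358), so the key is about 0.8 mm too far to the right.

```bash
python3 - <<'E'
from h import *
c=dict(np.load("w5.npz"))
f=lambda u,v,z:onplane(c,(190+u/3-.33,100+v/3-.33),z)
def pr(P): u=c["mtx"]@(c["R"]@P+c["t"]);u=u[:2]/u[2]; return ((u-[190,100])*3+1).round(1)
y=np.radians(17.15);ex=np.array([np.cos(y),np.sin(y),0])
for v in(357,359):
  S=f(402.5,v,93);print("plug",S,pr(S-6.8*ex),pr(S-12*ex))
Z=np.array([0,0,1.])
T=get_obs()["tool_pos"][2]
for w,h in((6,-22),(3,-26),(0,-30),(14,6)): print(w,h,pr(S-w*ex+Z*(T-10+h-93)))
E
```

```text
plug [548.12704781 170.4854676   93.        ] [402.6 323.3] [402.6 297.1]
plug [548.51590578 170.60627897  93.        ] [402.6 325.3] [402.6 299.2]
6 -22 [402.4 351.2]
3 -26 [402.4 359.5]
0 -30 [402.4 367.5]
14 6 [401.9 361.9]
```

```bash
python3 -m pendant '[0,-0.0026,0,0,0,-0.0026,0.01,0,0,-0.0026,0.02,0,0,-0.0026,0.03,0,0,-0.0026,0.038,0,0,-0.0026,0.044,0,0,-0.0026,0.044,0]'; python3 - <<'E'
from h import *
o=get_obs();print(o["tool_pos"],o["ft_force"],o["moment"])
E
```

```text
time: 13.15
tool_pos: [548.8, 172.0, 126.2]
tcp_rot: [-0.15, 0.989, 0.0, -0.0]
ft_force: [-0.1, 0.4, 0.1]
finger_gap: 0.108
gripper_force: 40.0
[548.8189072  172.00940768 126.18982402] [-0.14350282  0.42584733  0.06145095] [ 0.07674377 -0.1512356   0.02885386]
```

```bash
python3 -m pendant '[0.002,0,0.004,0,-0.002,0,0.008,0,0.002,0,0.012,0,-0.002,0,0.016,0,0,0,0.02,0,0,0,0.02,0]'; python3 -m pendant '[0.002,0,0.004,0,-0.002,0,0.008,0,0.002,0,0.012,0,-0.002,0,0.016,0,0,0,0.02,0,0,0,0.02,0]'
```

```text
time: 13.75
tool_pos: [549.3, 172.1, 121.6]
tcp_rot: [-0.15, 0.989, 0.0, 0.001]
ft_force: [2.7, 0.3, 0.4]
finger_gap: 0.113
gripper_force: 40.0
time: 14.35
tool_pos: [549.4, 172.1, 117.0]
tcp_rot: [-0.15, 0.989, -0.0, 0.001]
ft_force: [2.4, 0.2, 4.6]
finger_gap: 0.109
gripper_force: 40.0
```

```bash
python3 -m pendant '[0,0,0.004,0,-0.003,0,0.008,0,0,0,0.012,0,-0.003,0,0.016,0,-0.001,0,0.02,0,-0.001,0,0.02,0]'; python3 -m pendant '[0.002,0,0.004,0,-0.002,0,0.008,0,0.002,0,0.012,0,-0.002,0,0.016,0,0,0,0.016,0,0,0,0.016,0]'
```

```text
time: 14.95
tool_pos: [549.6, 172.1, 112.0]
tcp_rot: [-0.15, 0.989, -0.0, 0.001]
ft_force: [2.9, 0.9, 3.8]
finger_gap: 0.112
gripper_force: 40.0
time: 15.55
tool_pos: [549.4, 172.1, 107.3]
tcp_rot: [-0.15, 0.989, 0.0, 0.0]
ft_force: [4.5, 1.1, 0.8]
finger_gap: 0.112
gripper_force: 40.0
```

```bash
python3 -m pendant '[-0.001,0,0.004,0,-0.003,0,0.008,0,-0.001,0,0.012,0,-0.003,0,0.014,0,-0.002,0,0.016,0,-0.002,0,0.016,0]'; python3 -m pendant '[0,0,0.002,0,0,0,0.004,0,0,0,0.004,0,0,0,0.004,0]'
```

```text
time: 16.15
tool_pos: [549.5, 172.2, 103.4]
tcp_rot: [-0.15, 0.989, 0.0, -0.0]
ft_force: [2.7, 1.0, 3.8]
finger_gap: 0.105
gripper_force: 40.0
time: 16.55
tool_pos: [549.6, 172.3, 102.8]
tcp_rot: [-0.15, 0.989, -0.0, -0.0]
ft_force: [1.2, 0.8, 6.6]
finger_gap: 0.11
gripper_force: 40.0
```

```bash
python3 -m pendant '[0.001,0,0.002,0,-0.001,0,0.004,0,0.001,0,0.005,0,0,0,0.005,0]'; python3 - <<'E'
from h import *
o=get_obs();print(o["tool_pos"],o["ft_force"],o["moment"],o["joints"])
i=capture("wrist");cv2.imwrite("pics/w6.png",cv2.resize(i[100:300,190:450,::-1],(780,600),interpolation=cv2.INTER_CUBIC))
E
```

```text
time: 16.95
tool_pos: [549.7, 172.3, 102.6]
tcp_rot: [-0.15, 0.989, -0.0, 0.0]
ft_force: [-2.0, -0.4, 14.1]
finger_gap: 0.109
gripper_force: 40.0
[549.73443503 172.29827419 102.55957964] [-2.01916243 -0.41920473 14.12958997] [ 0.06607573  0.30666266 -0.06406256] [ 9.78521234e-02  3.40309232e-01  1.70812126e+00 -1.18687038e-04
  1.09297392e+00 -1.77484964e+00]
```

View pics/w6.png

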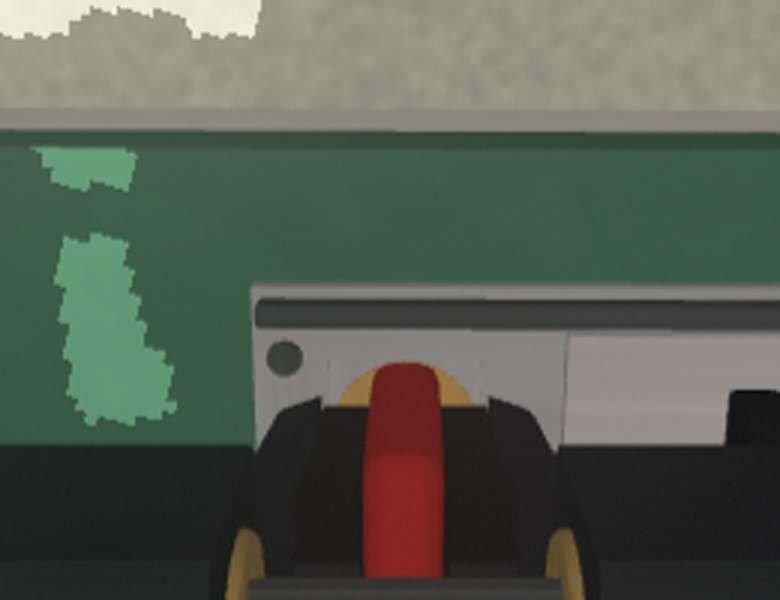

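The key is home: the shoulder contact is stiff, z fits, and it hasn't slipped in the grip. Now I'll turn it in stages while watching the side forces.

```bash
python3 -m pendant '[0,0,-0.002,0.025,0,0,-0.002,0.05,0,0,-0.002,0.075,0,0,-0.002,0.1,0,0,-0.002,0.125,0,0,-0.002,0.15,0,0,-0.002,0.15,0]' 1 55; python3 - <<'E'
from h import *
o=get_obs();R=Ro.from_quat(o["tcp_rot"]).as_matrix();print("tool force",R.T@o["ft_force"],"moment",o["moment"])
E
```

```text
tool force [  2.29858014   0.76635858 -13.32329146] moment [ 0.06394208  0.17531632 -0.00630098]schema error: expected a multiple of 4 numbers
```

```bash
python3 -m pendant '[0,0,-0.002,0.025,0,0,-0.002,0.05,0,0,-0.002,0.075,0,0,-0.002,0.1,0,0,-0.002,0.125,0,0,-0.002,0.15,0,0,-0.002,0.15]' 1 55; python3 - <<'E'
from h import *
o=get_obs();R=Ro.from_quat(o["tcp_rot"]).as_matrix();print("tool force",R.T@o["ft_force"],"moment",o["moment"])
E
```

```text
time: 17.7
tool_pos: [549.6, 171.9, 102.7]
tcp_rot: [0.086, 0.996, -0.0, -0.0]
ft_force: [-1.7, -1.1, 11.2]
finger_gap: 0.106
gripper_force: 55.0
tool force [  1.51940438  -1.38296748 -11.21748567] moment [-0.20140497  0.01538799  0.02998962]
```

Side forces are small, so I'll continue.

```bash
python3 -m pendant '[0,0,0,0.025,0,0,0,0.05,0,0,0,0.075,0,0,0,0.1,0,0,0,0.125,0,0,0,0.15,0,0,0,0.175,0,0,0,0.2,0,0,0,0.2]'; python3 - <<'E'
from h import *
o=get_obs();R=Ro.from_quat(o["tcp_rot"]).as_matrix();print("tool force",R.T@o["ft_force"],"moment",o["moment"])
E
```

```text
time: 18.6
tool_pos: [549.4, 171.6, 102.7]
tcp_rot: [0.389, 0.921, -0.001, -0.0]
ft_force: [-1.9, -1.6, 12.4]
finger_gap: 0.107
gripper_force: 55.0
tool force [  0.1288835   -2.496599   -12.38426392] moment [-0.42977737  0.21743374  0.06249853]
```

```bash
python3 -m pendant '[0,-0.001,0,0.025,0,-0.001,0,0.05,0,-0.001,0,0.075,0,-0.001,0,0.1,0,-0.001,0,0.125,0,-0.001,0,0.15,0,-0.001,0,0.175,0,-0.001,0,0.195,0,-0.001,0,0.195,0,-0.001,0,0.195]'; python3 - <<'E'
from h import *
o=get_obs();R=Ro.from_quat(o["tcp_rot"]).as_matrix();print("tool force",R.T@o["ft_force"],"moment",o["moment"],np.degrees(np.arctan2(R[1,1],R[0,1])))
c=camera_info("wrist"); i=capture("wrist");cv2.imwrite("pics/w7.png",cv2.resize(i[100:300,190:450,::-1],(780,600),interpolation=cv2.INTER_CUBIC))
E
```

```text
time: 19.6
tool_pos: [549.2, 171.5, 102.6]
tcp_rot: [0.648, 0.762, -0.001, 0.0]
ft_force: [-2.0, -1.6, 12.6]
finger_gap: 0.107
gripper_force: 55.0
tool force [ -1.23101878  -2.24684735 -12.5530362 ] moment [-0.46564842  0.3035252  -0.02818649] 9.199011701814632
```

View pics/w7.png

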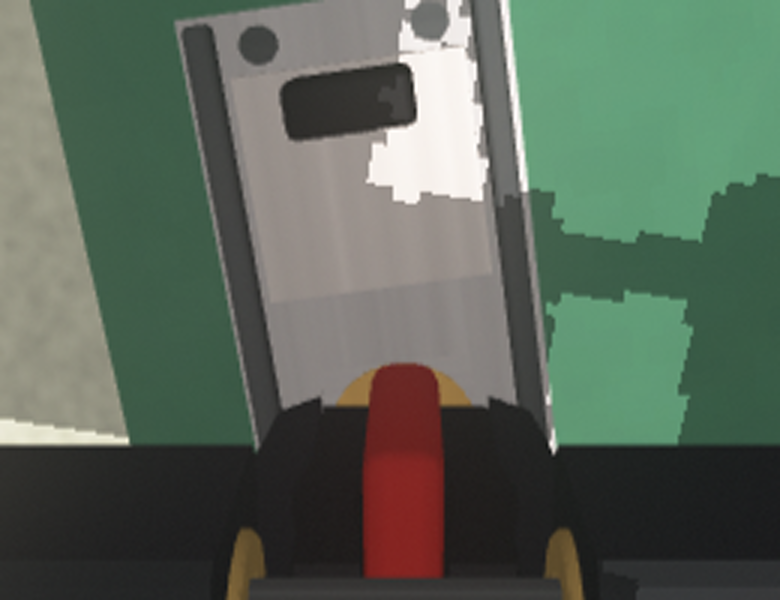

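The head sits straight in the grip, the hand has turned 98°, the key is pressed home, and the shutter is still open. I'll let it settle briefly and hand in.

```bash
python3 -m pendant '[0,0,0,0,0,0,0,0,0,0,0,0,0,0,0,0]'; python3 -c "from rig import job_done; print(job_done())"
```

```text
time: 20.05
tool_pos: [549.2, 171.5, 102.7]
tcp_rot: [0.648, 0.762, -0.001, 0.0]
ft_force: [-1.8, -2.4, 12.1]
finger_gap: 0.111
gripper_force: 55.0
the job is handed in; nothing more can be done
None
```

I handed the job in at 20 s with the shutter open and the red key pressed home, the hand turned 98° clockwise (plug about 90° by estimate) and still gripping the key; the hand-in gave no verdict.

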